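Clamp the matching spacer tube with the click lever

TASK

Of the three square steel tubes, lay the one that fills the gap between the clamping fixture's jaws with only a few millimetres to spare flat into the nest between them. With the tube in place and let go, push the torque lever clockwise (seen from above) until it clicks past its first detent and rests in the notch behind it, so that the tube is clamped; do not force the lever on over the second detent. Leave the other two tubes, the wrench and the loose sockets where they lie.

Things in the scene. Friction and masses are not known exactly. Their poses are not given: they have to be found in the camera images.
- fixture: Bench clamping fixture fixed to the bench: grey base plate 130 mm (x, -65 to +65) by 250 mm (y, -90 to +160) by 15 mm. Origin on the bench below the centre of its nest; z up, x across the nest, y along it. In a row along y: dark fixed jaw, nest, dark sliding jaw, then the torque lever on its drum (60 mm across) at y = +110 mm, with a hex bolt head on top (84 mm above the bench, the highest point).
- nest (a point): Centre of the nest's bright steel floor, 20 mm above the bench; axes of the fixture. Low rails with inner faces at x = +-15.5 mm, 6 mm high, y from -30 to +26 mm. Face of the fixed jaw at y = -30 mm (56 mm wide, 29 mm high over the floor); face of the sliding jaw at y = +30 mm when the lever reads 0, coming 7.3 mm nearer for each radian of lever.
- lever_axis (a point): Point on the torque lever's vertical axis of rotation, at the height of the lever's middle, 59 mm above the bench. Same axes as the fixture.
- lever_grip (a point): Middle of the torque lever's black rubber grip, 105 mm from the axis, 59 mm above the bench. The grip is a bar 66 mm long (72 to 138 mm from the axis), 20 mm by 20 mm in section (underside 49 mm, top 69 mm above the bench); its own -x axis points outward along the lever. The shank between grip and hub is 13 mm thick. Free space below and beside the grip.
- lever (a joint): Torque lever angle, rad. 0: it points along the fixture's -x; grows clockwise seen from above, to the fixture's +y at 1.57. It turns stiffly to about 0.95, then a plunger climbs a first pin (about 10 N at the grip, at the most), clicks past it at 1.20 and the lever rests in the notch at about 1.4 to 1.55. A second, equal pin begins at 1.55 and is crossed at 1.80; end stop at 2.1.
- tube_short: Square steel spacer tube, 25 mm by 25 mm outside, 3 mm wall, 40 mm long along its own y. Origin at its middle, 12.5 mm above what it lies on. Too short for the fixture.
- tube_medium: Square steel spacer tube, 25 mm by 25 mm outside, 3 mm wall, 52 mm long along its own y. Origin at its middle, 12.5 mm above what it lies on. This is the size that fits the fixture's nest.
- tube_long: Square steel spacer tube, 25 mm by 25 mm outside, 3 mm wall, 64 mm long along its own y. Origin at its middle, 12.5 mm above what it lies on. Too long to go between the jaws.
- jaw: The fixture's sliding jaw, a sprung dark steel block 26 mm (x) by 24 mm (y) by 28 mm. Its origin is not on the block: it lies where the fixture's origin is when the lever reads 0, and moves with the jaw.
- wrench: Bystander: open-ended steel wrench, 170 mm long along its x, 8 mm thick, lying flat. Origin at its middle, underside.
- socket_a: Bystander: small steel wrench socket standing upright, 24 mm across, 30 mm tall. Origin under its centre.
- socket_b: Bystander: another such socket, 24 mm across, 30 mm tall. Origin under its centre.
Things that resemble listed ones, but are neither listed nor needed, are in the scene too. Leave any orange or purple look-alike of the tube_medium alone.

How it is judged:
On the way, in this order (a step that is already met when the one before it is completed fails the run):
1. the matching tube lies flat in the nest between the jaws, let go, with the lever still on the near side of its first detent (x of tube_medium in the frame of fixture between -0.006 and 0.006 m and z of tube_medium in the frame of fixture between 0.029 and 0.0365 m and angle between the y axis of tube_medium and the y axis of fixture, either way round below 0.12 rad and y of tube_medium in the frame of fixture between -0.009 and 0.009 m and value of joint lever below 0.9 rad and contact force between the fingers and tube_medium below 0.3 N), for 0.2 s.
2. the lever has clicked past its first detent (value of joint lever above 1.28 rad), for 0.1 s.
At the end, for the whole second after the job is handed in: The 52 mm tube lies flat on the nest floor between the rails (within 6 mm of the nest's centre line, height within 4 mm, axis within 0.12 rad of the fixture's y), at rest, pressed by the sliding jaw (more than 1 N) against the fixed jaw; the lever rests in the notch, at 1.28 to 1.75 rad (x of tube_medium in the frame of fixture between -0.006 and 0.006 m and z of tube_medium in the frame of fixture between 0.029 and 0.0365 m and angle between the y axis of tube_medium and the y axis of fixture, either way round below 0.12 rad and y of tube_medium in the frame of fixture between -0.008 and 0 m and contact force between tube_medium and jaw above 1 N and value of joint lever between 1.28 and 1.75 rad and linear speed of tube_medium below 0.02 m/s); the robot touches nothing.
It fails at once if the lever is forced over the second detent (beyond 1.85 rad) (value of joint lever above 1.85 rad).
It fails at once if one of the other two tubes is moved by more than 25 mm (distance of any of tube_short, tube_long from where it was at the start of the episode above 0.025 m).
It fails at once if the wrench or a loose socket is moved by more than 25 mm (distance of any of wrench, socket_a, socket_b from where it was at the start of the episode above 0.025 m).
It also fails if it takes over 58 s, if anything falls off the work surface, if the arm or the gripper's body presses on something with over 40 N, if the wrist force passes 120 N, or if a joint passes its speed limit or range.

ROBOT

A 7-joint arm with a two-finger parallel gripper is mounted at the origin on the work surface. World frame = base frame: x ahead of the robot, y to its left, z up, the work surface at z = 0. Lengths are in m, angles in rad, forces in N, time in s.
With the tool pointing down it reaches from about 0.4 to 0.85 m from the base axis. Payload 10.4 kg.
Tool frame: the origin (TCP) lies midway between the tips of the shut fingers; the grasp point (between the pads) lies 19 mm behind it; z points along the fingers, y is the direction in which the jaws open and shut (so a half turn about z gives the same grasp; the last joint's range is limited). The gripper opens to 85 mm and grips with 20 to 120 N. Pads are 22 mm wide; open, the fingers measure 114 mm over their backs; the gripper's body (76 mm by 85 mm) begins 54 mm behind the grasp point. The pads swing forward as they close: fully open they stand 13 mm farther back than shut.
Start: joints at [1.205, 0.332, -0.065, 1.46, 0.022, 1.35, -0.088], TCP at [0.21, -0.589, 0.231] pointing down, gripper open.
Joint ranges: [-2.6, 2.6], [-0.5, 2.12], [-1.47, 1.34], [0.16, 2.42], [-1.27, 4.41], [0.06, 2.06], [-2.6, 2.6]. Speed limits (rad/s): [2.22, 2.22, 2.79, 2.79, 3.14, 3.14, 3.14].

INTERFACE

Orientations are given as a unit quaternion [x, y, z, w].
In Python, from workcell import manip, camera, camera_info, workorder, nets gives the robot as it stands.
- The arm moves only by the tool apply_moves, never from a script. Its argument "commands" is a list of rows, each a list of 5 numbers: the shift along the tool's x, y, z in m, then the turn about the tool's z in degrees, then the gripper command: -1 is fully open, 1 is shut, values between are in proportion. A call has 1 to 5 rows; each row shifts and turns the pose as measured when the row begins, along the tool's axes as they then stand; what a row does not reach is not made up. A row lasts 1/12 s, in which the tool goes at most 41.7 mm and 7.16 degrees, less where a joint would pass 70% of its speed; a pose out of reach is approached as far as the arm can. A call is refused whole if a number of a shift passes 0.0417 or a number of a turn 7.16, either way. A call with a gripper value outside its range is refused whole. The fingers move at their own pace and stop on an object; "squeeze" is the grip in N (left out, the last holds). Time passes only in rows, so rows that do not move let the fingers close. It gives the time, the measured TCP pose, the force and the opening at its end, in the units of the state.
- manip.get_obs(): the state, without advancing time (a new reading comes with each control period).
- camera(name): name is "scene" or "top"; returns (picture, depth): 420x560x3 uint8, red, green, blue; 420x560 float32, m along the optical axis (not along the pixel's ray), 0 where there is no reading.
- camera_info(name): a dict with "camera_matrix" (3x3 intrinsics, pixels), "k1" (the pictures are not rectified: a ray, as slopes to the right and down, at radius r is drawn at 1 + k1 r^2 times it, then the intrinsics apply), "xyz" and "rotation" of the camera in the world. Camera axes: x right, y down, z forward; pixel columns grow to the right and rows downward; lengths in m; the calibration is good to about 2 mm. A picture is of the moment at which its call begins. camera_info takes no time and is no camera call.
- workorder.hand_in(): hands the job in, once; it reports no verdict.
Trained networks look in the newest picture that a camera, given by its name, has taken for a name from the list of things; names that differ only in an ending like _2 or _b are one class to them, and where a whole thing is asked for, a point or a joint stands for the part that bears it (a point fixed in the world has none). Each returns a list of dicts, best first, with "conf" (0 to 1); they miss things now and then, are a little off and sometimes report something else, mostly with a low value. They report only what shows in the picture. A call takes as long as a camera call. They do not tell look-alikes from the thing itself.
- nets.look_for(camera, thing): "rect" ([left, top, width, height] in pixels, round what is visible of it).
- nets.place_of(camera, thing): "xy" ([column, row] in pixels: a listed point, or the origin of a listed thing).
The state is a dict: "clock": time; "joint_pos": joint angles; "joint_velocities": joint speeds; "tau": joint torques, N m; "position": TCP position; "ee_rot": TCP orientation; "ft_force": force on the tool from outside, world axes, zero at the start; "torque": the same for the moment, N m; "grip_width": opening from 0.0 (shut) to 1.0 (fully open).
Only numpy, scipy, OpenCV 4.12 (cv2) and the standard library are available. Lean on these libraries where they do the work, as an engineer would, in place of code of your own. Each camera call takes 0.05 s, during which the arm holds its last target. There are 200 camera calls.

## Working session

There is one attempt and no reset: what is moved stays moved. The work goes in short steps, Python scripts to look and compute and a tool call to move; the robot and the scene stay as the last step left them, time stands still between calls to the robot, and variables do not carry over. Pictures are saved under pics/ and viewed, about 8 in all and at most 12, crops included, and the job is handed in when it is done.

Besides the shell and the picture viewer there is one more tool, called in YAML: its name, and indented under it one key for each argument. apply_moves: Moves the arm, as the interface text tells. Its arguments: {"type":"object","properties":{"commands":{"type":"array","items":{"type":"array","items":{"type":"number"}}},"squeeze":{"type":"number"}},"required":["commands"]}

```bash
mkdir -p pics; cat > h.py <<'E'
import numpy as np, cv2
from workcell import manip, camera, camera_info, workorder, nets
def ray(n,px):
    c=camera_info(n);K=np.array(c["camera_matrix"]);k=c["k1"]
    d=np.array([(px[0]-K[0,2])/K[0,0],(px[1]-K[1,2])/K[1,1]]);u=d.copy()
    for _ in range(20): u=d/(1+k*(u@u))
    return np.array(c["xyz"]),np.array(c["rotation"]).reshape(3,3),np.array([u[0],u[1],1.])
def at_z(n,px,z):
    o,R,u=ray(n,px);w=R@u
    return o+w*(z-o[2])/w[2]
def at_d(n,px,d):
    o,R,u=ray(n,px);return o+R@u*d
def save(n,im): cv2.imwrite("pics/"+n+".png",im[:,:,::-1])
E
python3 - <<'E'
from h import *
for n in("top","scene"):
    im,d=camera(n);save(n+"0",im);np.save(n+"_d",d);np.save(n+"_i",im)
    print(n,camera_info(n))
    for t in("nest","lever_axis","lever_grip","tube_medium","tube_short","tube_long","socket_a","wrench"):
        z=dict(nest=.02,lever_axis=.059,lever_grip=.059,tube_medium=.0125,tube_short=.0125,tube_long=.0125).get(t,0)
        print(t,[(np.round(r["xy"]),round(r["conf"],2),at_z(n,r["xy"],z).round(3)[:2]) for r in nets.place_of(n,t)])
s=manip.get_obs();print({k:np.round(v,3) for k,v in s.items()})
E
```

```text
top {'camera_matrix': array([[455.04357028,   0.        , 285.04244015],
       [  0.        , 455.04357028, 206.21410785],
       [  0.        ,   0.        ,   1.        ]]), 'k1': -0.06773620776882586, 'xyz': array([ 0.39176984, -0.12293803,  1.02766828]), 'rotation': array([-0.70255568,  0.70850265, -0.04239608,  0.05140119])}Traceback (most recent call last):
  File "<stdin>", line 7, in <module>
  File "h.py", line 9, in at_z
    o,R,u=ray(n,px);w=R@u
          ~~~^^^^^^
  File "h.py", line 7, in ray
    return np.array(c["xyz"]),np.array(c["rotation"]).reshape(3,3),np.array([u[0],u[1],1.])
                              ~~~~~~~~~~~~~~~~~~~~~~~~~~~~~~~^^^^^
ValueError: cannot reshape array of size 4 into shape (3,3)
```

Rotation is a quaternion.

```bash
sed -i 's/np.array(c\["rotation"\]).reshape(3,3)/Rotation.from_quat(c["rotation"]).as_matrix()/; 1a from scipy.spatial.transform import Rotation' h.py
python3 - <<'E'
from h import *
for n in("top","scene"):
    im,d=camera(n);save(n+"0",im);np.save(n+"_d",d);np.save(n+"_i",im)
    print(n,camera_info(n)["xyz"])
    for t in("nest","lever_axis","lever_grip","tube_medium","tube_short","tube_long","socket_a","wrench"):
        z=dict(nest=.02,lever_axis=.059,lever_grip=.059,tube_medium=.0125,tube_short=.0125,tube_long=.0125).get(t,0)
        print(t,[(np.round(r["xy"]).tolist(),round(r["conf"],2),at_z(n,r["xy"],z).round(3)[:2].tolist()) for r in nets.place_of(n,t)])
s=manip.get_obs();print({k:np.round(v,3) for k,v in s.items()})
E
```

```text
top [ 0.39176984 -0.12293803  1.02766828]
nest [([226.0, 169.0], 0.72, [0.613, 0.024])]
lever_axis [([172.0, 169.0], 0.81, [0.605, 0.135]), ([407.0, 141.0], 0.74, [0.663, -0.38]), ([383.0, 236.0], 0.64, [0.455, -0.319])]
lever_grip [([169.0, 216.0], 0.57, [0.501, 0.139])]
tube_medium [([428.0, 247.0], 0.84, [0.432, -0.43]), ([418.0, 184.0], 0.73, [0.575, -0.413]), ([366.0, 196.0], 0.6, [0.548, -0.292]), ([385.0, 237.0], 0.51, [0.457, -0.332])]
tube_short [([330.0, 246.0], 0.46, [0.436, -0.211])]
tube_long [([328.0, 172.0], 0.77, [0.604, -0.209]), ([408.0, 139.0], 0.7, [0.681, -0.396])]
socket_a [([362.0, 272.0], 0.63, [0.378, -0.281]), ([419.0, 179.0], 0.47, [0.59, -0.42])]
wrench [([407.0, 142.0], 0.61, [0.678, -0.395])]
scene [ 0.90554465 -0.4933533   0.75066373]
nest [([357.0, 219.0], 0.56, [0.603, 0.032])]
lever_axis [([392.0, 179.0], 0.86, [0.606, 0.14]), ([279.0, 300.0], 0.64, [0.633, -0.225])]
lever_grip []
tube_medium [([118.0, 313.0], 0.96, [0.429, -0.43]), ([216.0, 302.0], 0.78, [0.537, -0.29]), ([173.0, 290.0], 0.68, [0.462, -0.329])]
tube_short [([212.0, 247.0], 0.6, [0.439, -0.215]), ([355.0, 154.0], 0.51, [0.477, 0.187]), ([278.0, 302.0], 0.32, [0.617, -0.211])]
tube_long [([278.0, 303.0], 0.97, [0.618, -0.213]), ([213.0, 246.0], 0.43, [0.438, -0.212])]
socket_a [([167.0, 252.0], 0.55, [0.377, -0.282])]
wrench [([229.0, 400.0], 0.61, [0.682, -0.39])]
{'clock': np.float64(1.0), 'joint_pos': array([ 1.205,  0.332, -0.065,  1.46 ,  0.022,  1.35 , -0.088]), 'joint_velocities': array([ 0.   ,  0.002, -0.002,  0.002, -0.001, -0.001, -0.003]), 'tau': array([ 1.0000e-03, -6.2524e+01,  5.0000e-02, -3.9182e+01,  1.7000e-02,
        2.0000e-03, -0.0000e+00]), 'position': array([ 0.21 , -0.589,  0.231]), 'ee_rot': array([0.985, 0.171, 0.   , 0.   ]), 'ft_force': array([ 0.686, -0.576,  0.548]), 'torque': array([ 0.034, -0.039, -0.059]), 'grip_width': np.float64(1.001)}
```

View pics/top0.png

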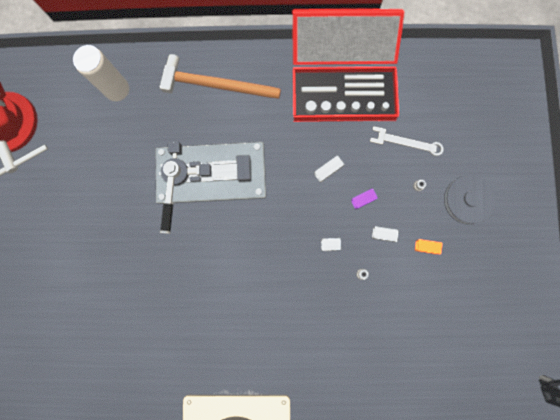

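View pics/scene0.png

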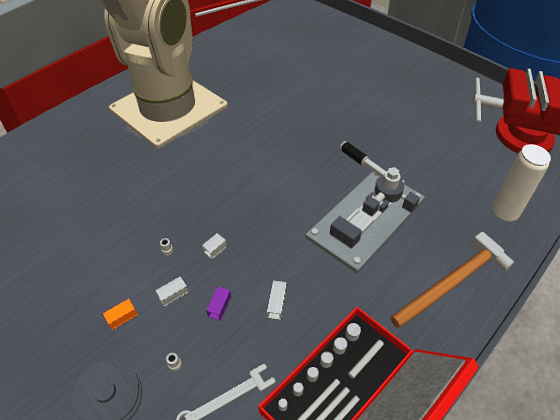

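```bash
python3 - <<'E'
from h import *
im=np.load("top_i.npy");d=np.load("top_d.npy")
def pts(c,h,z,cond):
    x0,y0=c;o=[]
    for v in range(y0-h,y0+h):
        for u in range(x0-h,x0+h):
            if cond(im[v,u].astype(int)): o.append(at_z("top",(u,v),z)[:2])
    return np.array(o,np.float32)
for nm,c in dict(long=(329,169),short=(331,244),med=(385,235),orange=(429,247),purple=(365,198)).items():
    p=pts(c,20,.025,(lambda q:q.min()>140) if nm in("long","short","med") else (lambda q:q.max()-q.min()>90))
    r=cv2.minAreaRect(p*1000);print(nm,r,len(p), "depth z",at_d("top",c,d[c[1],c[0]]))
p=pts((212,172),64,.015,lambda q:q.min()>85)
# plate by height from depth
P=[];J=[]
for v in range(125,245):
    for u in range(140,285):
        w=at_d("top",(u,v),d[v,u])
        if d[v,u]>0:
            if .009<w[2]<.021:P.append(w[:2])
            elif w[2]>.028:J.append(w)
P=np.array(P,np.float32);print("plate",cv2.minAreaRect(P*1000),len(P))
np.save("J",np.array(J))
a=cv2.resize(im[145:265,310:450],None,fx=5.4,fy=5,interpolation=cv2.INTER_CUBIC)
a=cv2.resize(im[155:260,310:450],None,fx=5.6,fy=5.6,interpolation=cv2.INTER_CUBIC);save("tubes",a)
b=cv2.resize(im[135:240,145:275],None,fx=5.6,fy=5.6,interpolation=cv2.INTER_CUBIC);save("fix",b)
E
```

```text
long ((611.5548706054688, -208.81228637695312), (29.01995849609375, 71.4920654296875), 35.27048873901367) 397 depth z [ 0.60896427 -0.20999149  0.02594093]
short ((440.8783874511719, -210.0750274658203), (28.876602172851562, 43.455718994140625), 3.0408077239990234) 256 depth z [ 0.44084494 -0.21082071  0.02764479]
med ((462.9049377441406, -330.5016174316406), (58.922149658203125, 29.681011199951172), 80.6483154296875) 341 depth z [ 0.45961504 -0.3307119   0.02482311]
orange ((433.8493347167969, -425.4491882324219), (59.517555236816406, 27.411354064941406), 80.63003540039062) 327 depth z [ 0.43213146 -0.42762348  0.02374557]
purple ((541.2507934570312, -286.32196044921875), (23.941987991333008, 54.756996154785156), 26.043582916259766) 261 depth z [ 0.5421583  -0.28854371  0.0274228 ]Traceback (most recent call last):
  File "<stdin>", line 12, in <module>
  File "<stdin>", line 7, in pts
  File "h.py", line 10, in at_z
    o,R,u=ray(n,px);w=R@u
          ~~~^^^^^^
  File "h.py", line 5, in ray
    c=camera_info(n);K=np.array(c["camera_matrix"]);k=c["k1"]
ValueError: time passes only in moves, steps and waits
```

```bash
sed -i 's/^def ray/_C={}\ndef info(n):\n    if n not in _C: _C[n]=camera_info(n)\n    return _C[n]\ndef ray/; s/c=camera_info(n);K/c=info(n);K/' h.py
python3 - <<'E'
from h import *
im=np.load("top_i.npy");d=np.load("top_d.npy")
P=[];J=[]
for v in range(125,245):
    for u in range(140,285):
        w=at_d("top",(u,v),d[v,u])
        if d[v,u]>0:
            if .008<w[2]<.022:P.append((*w[:2],u,v))
            elif w[2]>.022:J.append((*w,u,v))
P=np.array(P,np.float32);m=np.zeros((420,560),np.uint8);m[P[:,3].astype(int),P[:,2].astype(int)]=1
m=cv2.morphologyEx(m,cv2.MORPH_OPEN,np.ones((3,3)));k=m[P[:,3].astype(int),P[:,2].astype(int)]>0
print("plate",cv2.minAreaRect(P[k,:2]*1000),k.sum());J=np.array(J);np.save("J",J)
for lo,hi in((.04,.056),(.056,.075),(.078,.09)):
    q=J[(J[:,2]>lo)&(J[:,2]<hi)];print(lo,len(q),q[:,:3].mean(0) if len(q) else "",q[:,:2].min(0),q[:,:2].max(0))
a=cv2.resize(im[155:260,310:450],None,fx=5.6,fy=5.6,interpolation=cv2.INTER_CUBIC);save("tubes",a)
b=cv2.resize(im[135:240,145:275],None,fx=5.6,fy=5.6,interpolation=cv2.INTER_CUBIC);save("fix",b)
E
```

```text
plate ((607.35888671875, 61.53656005859375), (131.62841796875, 252.48309326171875), 2.5733163356781006) 4091
0.04 1008 [0.61219524 0.06862247 0.04696458] [ 0.46596342 -0.03482461] [0.67161154 0.1689195 ]
0.056 603 [0.53424214 0.13957681 0.06721045] [0.46497632 0.11908516] [0.62103511 0.15716173]
0.078 97 [0.60391302 0.13578253 0.08356874] [0.5923479  0.12509832] [0.6156899  0.14789795]
```

View pics/tubes.png

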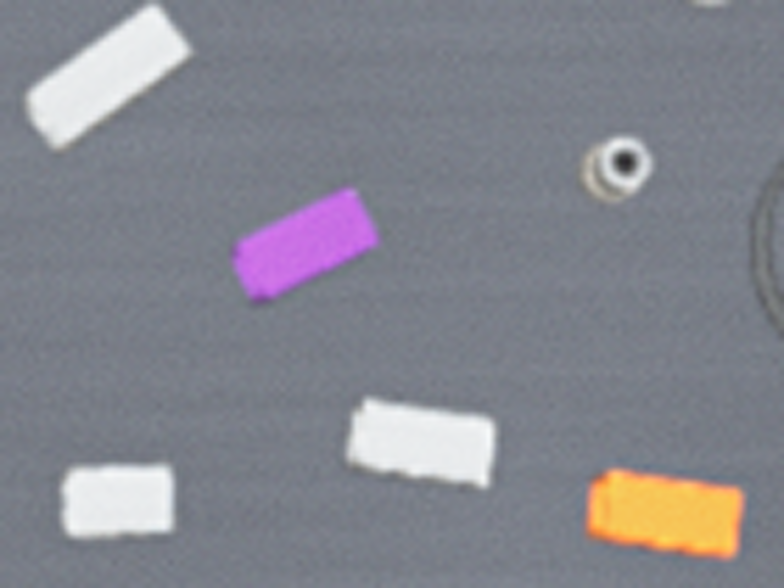

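View pics/fix.png

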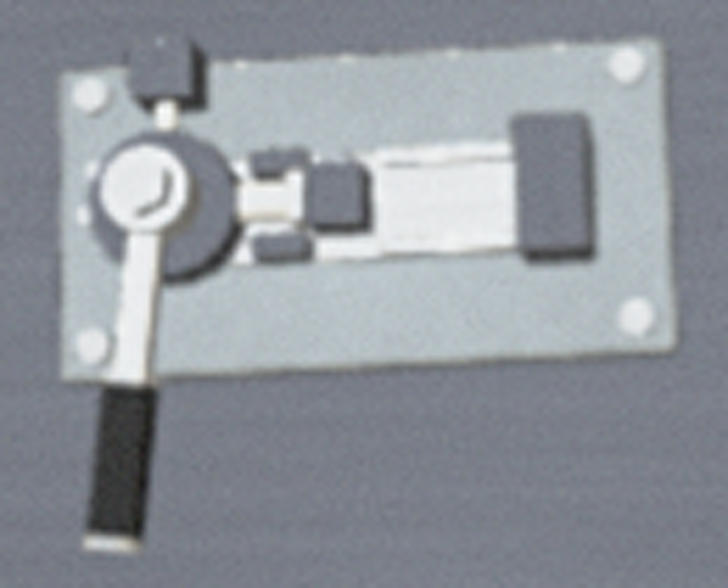

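Candidates in the top view: steel tubes long (329,169), short (331,244) and middle-sized (385,235), plus orange (429,247) and purple (365,198) look-alikes. The crop confirms that the steel one at (385,235) measures about 59 mm, against 71 and 43 mm for the other two. All three read about 4–7 mm too long, so it is the 52 mm tube.
The fixture has yaw of about 2.6° and its nest at about (0.609, 0.0265). The lever points to -x, at about 0.1 rad. I'll turn the tool first.

apply_moves:
  commands:
    - [0,0,0,-7.1,-1]
    - [0,0,0,-7.1,-1]
    - [0,0,0,-7.1,-1]
    - [0,0,0,-7.1,-1]
    - [0,0,0,-7.1,-1]

```text
clock: 1.42
position: [0.2103, -0.5886, 0.2314]
ee_rot: [0.885, 0.466, -0.0, 0.0]
ft_force: [0.1, -0.0, -0.4]
grip_width: 1.008
```

apply_moves:
  commands:
    - [0,0,0,-7.1,-1]
    - [0,0,0,-7.1,-1]
    - [0,0,0,-7.1,-1]
    - [0,0,0,-7.1,-1]
    - [0,0,0,0,-1]

```text
clock: 1.83
position: [0.2101, -0.5887, 0.2314]
ee_rot: [0.74, 0.673, -0.0, 0.0]
ft_force: [-0.4, 0.2, -0.0]
grip_width: 1.002
```

```bash
cat >> h.py <<'E'
def togo(x,y,z,a):
    s=manip.get_obs();R=Rotation.from_quat(s["ee_rot"]).as_matrix()
    yaw=np.degrees(np.arctan2(R[1,0],R[0,0]))
    print("t",round(float(s["clock"]),2),"pos",np.round(s["position"],4),"yaw",yaw.round(2),"tilt",np.round(R[:2,2],3),"F",np.round(s["ft_force"],1),"w",round(float(s["grip_width"]),3))
    print(" tool shift",np.round(R.T@(np.array([x,y,z])-s["position"]),4),"turn",round(yaw-a,2))
E
python3 - <<'E'
from h import *
im=np.load("top_i.npy");d=np.load("top_d.npy")
for lo in(.015,.019):
  p=[]
  for v in range(218,255):
    for u in range(360,412):
        w=at_d("top",(u,v),d[v,u])
        if lo<w[2]<.035:p.append(w)
  p=np.array(p,np.float32);print(len(p),p.mean(0),cv2.minAreaRect(p[:,:2].copy()*1000))
togo(.4635,-.332,.10,80.6)
E
```

```text
279 [ 0.4614761  -0.3315158   0.02519483] ((461.95013427734375, -331.89996337890625), (52.95461654663086, 25.459123611450195), 80.43834686279297)
277 [ 0.46155763 -0.3315532   0.02525148] ((461.95013427734375, -331.89996337890625), (52.95461654663086, 25.459123611450195), 80.43834686279297)
t 1.83 pos [ 0.2101 -0.5887  0.2314] yaw 84.54 tilt [-0. -0.] F [-0.4  0.2 -0. ] w 1.002
 tool shift [0.2796 0.2278 0.1313] turn 3.94
```

apply_moves:
  commands:
    - [0.031,0.025,0,0,-0.2]
    - [0.031,0.025,0,0,-0.2]
    - [0.031,0.025,0,0,-0.2]
    - [0.031,0.025,0,0,-0.2]
    - [0.031,0.025,0,0,-0.2]

```text
clock: 2.25
position: [0.3455, -0.4509, 0.2298]
ee_rot: [0.754, 0.657, -0.002, -0.0]
ft_force: [1.8, 0.2, 0.5]
grip_width: 0.602
```

apply_moves:
  commands:
    - [0.031,0.025,0,0,-0.2]
    - [0.031,0.025,0,0,-0.2]
    - [0.031,0.025,0.03,0,-0.2]
    - [0,0,0.03,4,-0.2]
    - [0,0,0.03,0,-0.2]

```text
clock: 2.67
position: [0.442, -0.3639, 0.1511]
ee_rot: [0.78, 0.625, 0.001, 0.007]
ft_force: [-0.4, -1.3, -0.1]
grip_width: 0.596
```

```bash
python3 -c "
from h import *
togo(.462,-.332,.010,80.4)"
```

```text
t 2.67 pos [ 0.442  -0.3639  0.1511] yaw 77.38 tilt [ 0.011 -0.01 ] F [-0.4 -1.3 -0.1] w 0.596
 tool shift [0.0366 0.0107 0.141 ] turn -3.02
```

apply_moves:
  commands:
    - [0.036,0.011,0,-3,-0.2]
    - [0,0,0.03,0,-0.2]
    - [0,0,0.03,0,-0.2]
    - [0,0,0,0,-0.2]
    - [0,0,0,0,-0.2]

```text
clock: 3.08
position: [0.4613, -0.3266, 0.0838]
ee_rot: [0.769, 0.639, 0.001, 0.004]
ft_force: [1.1, -0.5, 0.5]
grip_width: 0.603
```

```bash
python3 -c "
from h import *
togo(.462,-.332,.010,80.4)"
```

```text
t 3.08 pos [ 0.4613 -0.3266  0.0838] yaw 79.48 tilt [ 0.006 -0.006] F [ 1.1 -0.5  0.5] w 0.603
 tool shift [-0.0048  0.0012  0.0739] turn -0.92
```

apply_moves:
  commands:
    - [-0.005,0.001,0.02,-1,-0.2]
    - [0,0,0.02,0,-0.2]
    - [0,0,0.02,0,-0.2]
    - [0,0,0.008,0,-0.2]
    - [0,0,0,0,-0.2]

```text
clock: 3.5
position: [0.4649, -0.3377, 0.0226]
ee_rot: [0.768, 0.641, 0.001, 0.009]
ft_force: [-0.1, -0.6, 0.1]
grip_width: 0.597
```

```bash
python3 -c "
from h import *
togo(.462,-.332,.010,80.4)
im,d=camera('scene');save('s1',cv2.resize(im[180:360,80:320],None,fx=3.2,fy=3.2))"
```

```text
t 3.5 pos [ 0.4649 -0.3377  0.0226] yaw 79.69 tilt [ 0.014 -0.013] F [-0.1 -0.6  0.1] w 0.597
 tool shift [ 0.0052 -0.0041  0.0125] turn -0.71
```

View pics/s1.png

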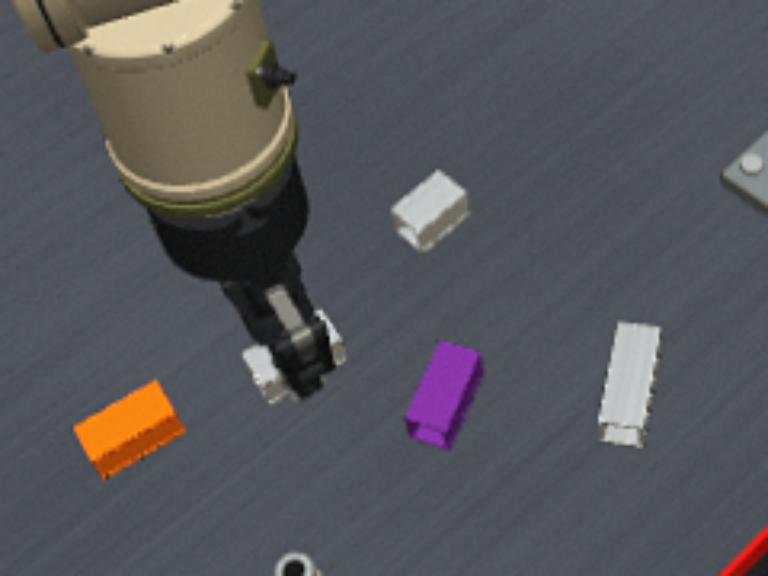

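The fingers straddle the steel tube, between about (245,350) and (345,400) in the crop, and are clear of everything else. Next I correct the offset, descend and close.

apply_moves:
  commands:
    - [0.005,-0.004,0.006,-0.7,-0.2]
    - [0,0,0.005,0,-0.2]
    - [0,0,0,0,-0.2]
    - [0,0,0,0,-0.2]

```text
clock: 3.88
position: [0.4641, -0.3338, 0.0164]
ee_rot: [0.764, 0.645, 0.002, 0.013]
ft_force: [0.2, -0.9, 0.3]
grip_width: 0.603
```

```bash
python3 -c "
from h import *
togo(.462,-.332,.010,80.4)"
```

```text
t 3.88 pos [ 0.4641 -0.3338  0.0164] yaw 80.34 tilt [ 0.019 -0.018] F [ 0.2 -0.9  0.3] w 0.603
 tool shift [ 0.0015 -0.0025  0.0063] turn -0.06
```

apply_moves:
  commands:
    - [0.002,-0.0025,0.006,0,-0.2]
    - [0,0,0.002,0,-0.2]

```text
clock: 4.05
position: [0.4627, -0.3318, 0.0091]
ee_rot: [0.764, 0.645, 0.002, 0.014]
ft_force: [0.6, 0.2, 0.3]
grip_width: 0.604
```

```bash
python3 -c "
from h import *
togo(.462,-.332,.010,80.4);print(manip.get_obs()['joint_pos'])"
```

```text
t 4.05 pos [ 0.4627 -0.3318  0.0091] yaw 80.32 tilt [ 0.021 -0.019] F [0.6 0.2 0.3] w 0.604
 tool shift [-0.0003 -0.0006 -0.001 ] turn -0.08
[ 0.86490101  0.45339393 -0.38882542  1.83173427  0.22696088  0.87132377
  0.20041151]
```

apply_moves:
  commands:
    - [0,0,0,0,0.6]
    - [0,0,0,0,0.6]
    - [0,0,0,0,0.6]
    - [0,0,0,0,0.6]
    - [0,0,0,0,0.6]
  squeeze: 50

```text
clock: 4.47
position: [0.4627, -0.3317, 0.0089]
ee_rot: [0.764, 0.645, 0.002, 0.014]
ft_force: [-0.5, 0.1, -0.3]
grip_width: 0.279
```

```bash
python3 -c "
from h import *
togo(.462,-.332,.010,80.4);print(manip.get_obs()['joint_pos'])"
```

```text
t 4.47 pos [ 0.4627 -0.3317  0.0089] yaw 80.33 tilt [ 0.021 -0.019] F [-0.5  0.1 -0.3] w 0.279
 tool shift [-0.0004 -0.0006 -0.0011] turn -0.07
[ 0.86465905  0.45361658 -0.38878419  1.83177301  0.22698356  0.8712539
  0.20023187]
```

apply_moves:
  commands:
    - [0,0,-0.015,0,0.6]
    - [0,0,-0.03,0,0.6]
    - [0,0,-0.03,0,0.6]
    - [0,0,-0.03,0,0.6]
    - [0,0,-0.01,0,0.6]

```text
clock: 4.88
position: [0.4573, -0.3274, 0.1233]
ee_rot: [0.764, 0.645, 0.001, 0.009]
ft_force: [0.3, 0.5, -0.3]
grip_width: 0.284
```

```bash
python3 -c "
from h import *
togo(.609,.0265,.12,92.6)"
```

```text
t 4.88 pos [ 0.4573 -0.3274  0.1233] yaw 80.36 tilt [ 0.013 -0.012] F [ 0.3  0.5 -0.3] w 0.284
 tool shift [0.3743 0.0903 0.001 ] turn -12.24
```

apply_moves:
  commands:
    - [0.03,0.0073,0,-1,0.6]
    - [0.034,0.008,0,-1.2,0.6]
    - [0.034,0.008,0,-1.2,0.6]
    - [0.034,0.008,0,-1.2,0.6]
    - [0.034,0.008,0,-1.2,0.6]

```text
clock: 5.3
position: [0.5173, -0.1742, 0.1239]
ee_rot: [0.735, 0.678, -0.001, 0.012]
ft_force: [0.5, 0.1, -0.8]
grip_width: 0.276
```

```bash
python3 -c "
from h import *
togo(.609,.0265,.12,92.6)"
```

```text
t 5.3 pos [ 0.5173 -0.1742  0.1239] yaw 85.33 tilt [ 0.015 -0.02 ] F [ 0.5  0.1 -0.8] w 0.276
 tool shift [0.2075 0.075  0.0014] turn -7.27
```

apply_moves:
  commands:
    - [0.034,0.012,0,-1.4,0.6]
    - [0.034,0.012,0,-1.4,0.6]
    - [0.034,0.012,0,-1.4,0.6]
    - [0.034,0.013,0,-1.4,0.6]
    - [0.03,0.013,0,-1.2,0.6]

```text
clock: 5.72
position: [0.5849, -0.0021, 0.1189]
ee_rot: [0.692, 0.722, -0.003, 0.011]
ft_force: [0.7, 0.2, -1.1]
grip_width: 0.28
```

apply_moves:
  commands:
    - [0.02,0.008,0,0,0.6]
    - [0,0,0,0,0.6]

```text
clock: 5.88
position: [0.5928, 0.0284, 0.1174]
ee_rot: [0.688, 0.725, -0.001, 0.01]
ft_force: [-1.1, 1.2, -0.8]
grip_width: 0.278
```

```bash
python3 -c "
from h import *
togo(.609,.0265,.12,92.6)"
```

```text
t 5.88 pos [0.5928 0.0284 0.1174] yaw 92.99 tilt [ 0.012 -0.015] F [-1.1  1.2 -0.8] w 0.278
 tool shift [-0.0027  0.0161 -0.0023] turn 0.39
```

apply_moves:
  commands:
    - [-0.003,0.016,0,0.4,0.6]
    - [0,0,0.02,0,0.6]
    - [0,0,0.01,0,0.6]
    - [0,0,0,0,0.6]

```text
clock: 6.22
position: [0.6091, 0.0283, 0.0845]
ee_rot: [0.689, 0.724, -0.002, 0.009]
ft_force: [-0.0, 0.0, -1.1]
grip_width: 0.28
```

```bash
python3 - <<'E'
from h import *
J=np.load("J.npy");a=np.radians(2.6);R=np.array([[np.cos(a),-np.sin(a)],[np.sin(a),np.cos(a)]])
f=(J[:,:2]-[.609,.0265])@R*1000
k=(J[:,2]>.044)&(J[:,2]<.054)&(abs(f[:,0])<40)
for lo,hi in((-70,-10),(10,64)):
    q=f[k&(f[:,1]>lo)&(f[:,1]<hi)];print(len(q),q.min(0).round(1),q.max(0).round(1),cv2.minAreaRect(q.astype(np.float32)))
im,d=camera("scene")
save("s2",cv2.resize(im[120:290,260:460],None,fx=3.5,fy=3.5,interpolation=cv2.INTER_CUBIC))
togo(.609,.0265,.12,92.6)
E
```

```text
337 [-28.6 -61.1] [ 27.8 -31.1] ((-0.8465709686279297, -46.558589935302734), (29.209108352661133, 56.37370681762695), 87.87149810791016)
149 [-13.2  27.9] [12.2 59.3] ((-0.5131711959838867, 43.623043060302734), (31.42449378967285, 25.342945098876953), 89.1702880859375)
t 6.27 pos [0.6089 0.0282 0.085 ] yaw 92.84 tilt [ 0.01  -0.014] F [-0.2  0.9 -1.9] w 0.284
 tool shift [-0.0023  0.0003 -0.0349] turn 0.24
```

View pics/s2.png

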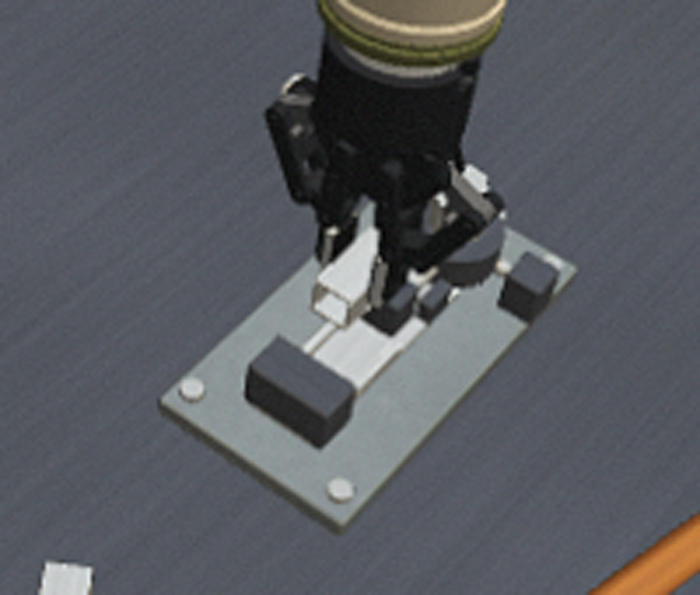

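The scene view shows the tube held flat, its mouth at about (340,305) in the crop, above and in line with the nest. From the depth picture the jaw gap is 59 mm, centred about 1.6 mm nearer the fixed jaw. The target is therefore (0.6084, 0.025).

apply_moves:
  commands:
    - [-0.0035,0,0.012,0.2,0.6]
    - [0,0,0.008,0,0.6]
    - [0,0,0,0,0.6]

```text
clock: 6.52
position: [0.6093, 0.0228, 0.0644]
ee_rot: [0.691, 0.723, -0.002, 0.009]
ft_force: [-0.1, -0.3, -1.5]
grip_width: 0.277
```

```bash
python3 -c "
from h import *
print(at_z('scene',(357,207),.0885))
togo(.6084,.025,.029,92.6)"
```

```text
[0.61333131 0.00551203 0.0885    ]
t 6.52 pos [0.6093 0.0228 0.0644] yaw 92.53 tilt [ 0.011 -0.015] F [-0.1 -0.3 -1.5] w 0.277
 tool shift [ 0.0028 -0.0011  0.0354] turn -0.07
```

apply_moves:
  commands:
    - [0.003,-0.001,0.003,0,0.6]
    - [0,0,0.003,0,0.6]
    - [0,0,0,0,0.6]

```text
clock: 6.77
position: [0.6079, 0.025, 0.0579]
ee_rot: [0.692, 0.722, -0.002, 0.009]
ft_force: [-0.2, -1.4, -0.9]
grip_width: 0.278
```

```bash
python3 -c "
from h import *
togo(.6084,.025,.029,92.6)"
```

```text
t 6.77 pos [0.6079 0.025  0.0579] yaw 92.46 tilt [ 0.011 -0.016] F [-0.2 -1.4 -0.9] w 0.278
 tool shift [0.0004 0.0002 0.0289] turn -0.14
```

apply_moves:
  commands:
    - [0.0005,0,0.004,0,0.6]
    - [0,0,0.004,0,0.6]
    - [0,0,0.003,0,0.6]
    - [0,0,0,0,0.6]

```text
clock: 7.1
position: [0.6085, 0.0258, 0.0466]
ee_rot: [0.692, 0.722, -0.001, 0.01]
ft_force: [-0.5, 0.6, -2.4]
grip_width: 0.282
```

```bash
python3 -c "
from h import *
togo(.6084,.025,.029,92.6)"
```

```text
t 7.1 pos [0.6085 0.0258 0.0466] yaw 92.48 tilt [ 0.012 -0.016] F [-0.5  0.6 -2.4] w 0.282
 tool shift [-0.0005 -0.0004  0.0176] turn -0.12
```

apply_moves:
  commands:
    - [-0.0008,0,0.004,0,0.6]
    - [0,0,0.004,0,0.6]
    - [0,0,0.003,0,0.6]
    - [0,0,0,0,0.6]

```text
clock: 7.43
position: [0.6088, 0.0247, 0.0345]
ee_rot: [0.692, 0.722, -0.001, 0.01]
ft_force: [-0.8, 0.0, -1.3]
grip_width: 0.279
```

```bash
python3 -c "
from h import *
togo(.6084,.025,.029,92.6)"
```

```text
t 7.43 pos [0.6088 0.0247 0.0345] yaw 92.48 tilt [ 0.012 -0.016] F [-0.8  0.  -1.3] w 0.279
 tool shift [ 0.0004 -0.0004  0.0055] turn -0.12
```

apply_moves:
  commands:
    - [0,0,0.003,0,0.6]
    - [0,0,0.002,0,0.6]
    - [0,0,0,0,0.6]

```text
clock: 7.68
position: [0.609, 0.0246, 0.029]
ee_rot: [0.692, 0.722, -0.001, 0.01]
ft_force: [0.2, 0.2, 0.3]
grip_width: 0.283
```

```bash
python3 -c "
from h import *
togo(.6084,.025,.029,92.6)"
```

```text
t 7.68 pos [0.609  0.0246 0.029 ] yaw 92.48 tilt [ 0.013 -0.015] F [0.2 0.2 0.3] w 0.283
 tool shift [ 0.0004 -0.0006 -0.0001] turn -0.12
```

apply_moves:
  commands:
    - [0,0,0,0,0]
    - [0,0,0,0,-0.3]
    - [0,0,0,0,-0.3]
    - [0,0,-0.02,0,-0.3]
    - [0,0,-0.03,0,-0.3]

```text
clock: 8.1
position: [0.6052, 0.0249, 0.0749]
ee_rot: [0.692, 0.722, -0.004, 0.007]
ft_force: [0.1, 0.0, 0.4]
grip_width: 0.649
```

apply_moves:
  commands:
    - [0,0,-0.03,0,-0.3]
    - [0,0,-0.03,0,-0.3]
    - [-0.035,0,-0.01,0,1]
    - [-0.035,-0.015,0,0,1]
    - [-0.035,-0.02,0,0,1]

```text
clock: 8.52
position: [0.5791, -0.0712, 0.1572]
ee_rot: [0.685, 0.728, 0.002, 0.009]
ft_force: [0.6, 0.1, -0.9]
grip_width: 0.231
```

```bash
python3 - <<'E'
from h import *
im,d=camera("top");np.save("top_d2",d)
save("t2",cv2.resize(im[120:270,140:300],None,fx=3.8,fy=3.8,interpolation=cv2.INTER_CUBIC))
a=np.radians(2.6);R=np.array([[np.cos(a),-np.sin(a)],[np.sin(a),np.cos(a)]])
L=[]
for v in range(125,245):
    for u in range(140,285):
        w=at_d("top",(u,v),d[v,u])
        if w[2]>.022:L.append((*((w[:2]-[.6085,.025])@R*1000),w[2]*1000))
L=np.array(L)
q=L[(abs(L[:,0])<18)&(abs(L[:,1])<29)&(L[:,2]>38)&(L[:,2]<52)]
print("tube",len(q),q.min(0),q.max(0),q.mean(0),cv2.minAreaRect(q[:,:2].astype(np.float32)))
togo(.5,.08,.12,92.6)
E
```

```text
Traceback (most recent call last):
ValueError: zero-size array to reduction operation minimum which has no identity
```

View pics/t2.png

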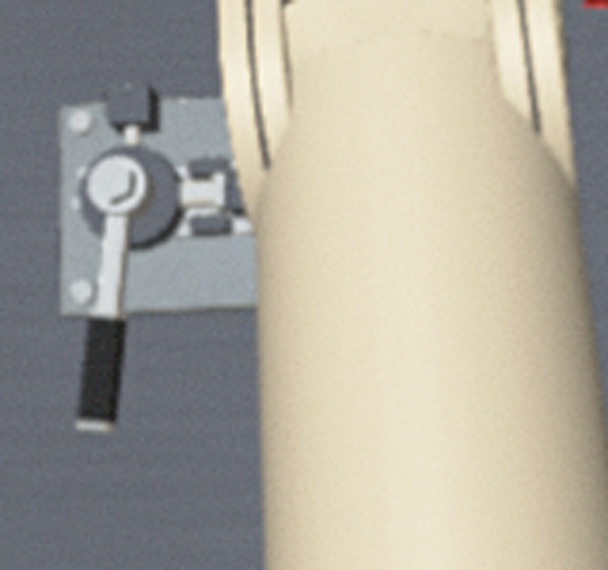

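```bash
python3 - <<'E'
from h import *
im,d=camera("scene")
save("s3",cv2.resize(im[130:280,290:450],None,fx=4,fy=4,interpolation=cv2.INTER_CUBIC))
a=np.radians(2.6);R=np.array([[np.cos(a),-np.sin(a)],[np.sin(a),np.cos(a)]])
L=[]
for v in range(130,280):
    for u in range(290,450):
        w=at_d("scene",(u,v),d[v,u])
        L.append((*((w[:2]-[.6085,.025])@R*1000),w[2]*1000))
L=np.array(L)
q=L[(abs(L[:,0])<22)&(abs(L[:,1])<34)&(L[:,2]>41)&(L[:,2]<50)]
print("tube/jaw tops",len(q)); 
h,e=np.histogram(q[:,1],bins=np.arange(-34,36,4));print(h);print([q[(q[:,1]>=l)&(q[:,1]<l+4)].mean(0).round(1).tolist() for l in e[:-1] if ((q[:,1]>=l)&(q[:,1]<l+4)).any()])
togo(.5,.08,.12,92.6)
E
```

```text
tube/jaw tops 324
[20  8 17 21 21 20 15 24 21 19 19 24 20 19 13  9 34]
[[-2.4, -32.3, 48.9], [6.1, -28.1, 47.9], [-0.1, -24.2, 45.9], [-0.8, -20.0, 45.1], [0.8, -16.1, 45.5], [0.5, -11.8, 45.3], [-1.0, -8.0, 44.2], [0.9, -4.2, 44.9], [-2.3, 0.1, 44.8], [0.0, 4.2, 44.8], [1.2, 8.2, 44.6], [1.2, 12.3, 44.3], [0.3, 16.3, 44.7], [-0.4, 20.2, 44.3], [2.0, 23.4, 44.2], [5.4, 29.4, 46.2], [2.8, 31.9, 45.8]]
t 8.62 pos [ 0.5767 -0.0796  0.1563] yaw 92.75 tilt [ 0.013 -0.015] F [ 0.3 -0.  -0.2] w 0.055
 tool shift [ 0.1636 -0.0694  0.033 ] turn 0.15
```

View pics/s3.png

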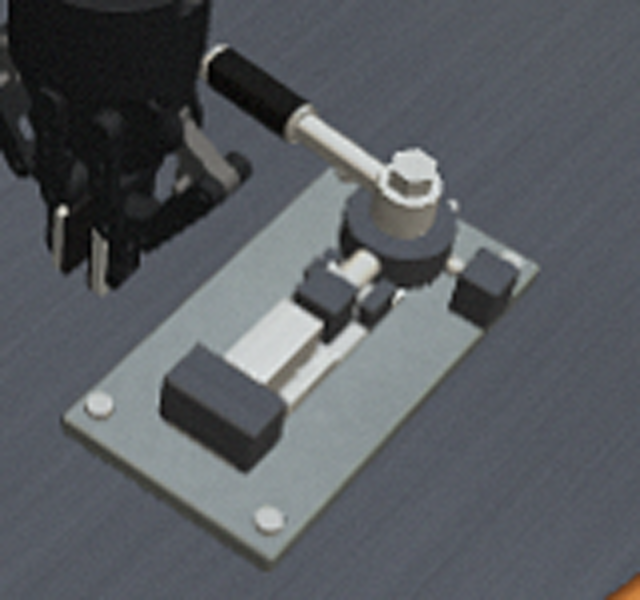

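The scene view shows the tube lying flat between the jaws, with its top at 44.7 mm (45 expected). The lever still points to -x, its grip running from (210,60) to (300,125) in the crop. Next is the lever.

```bash
cat >> h.py <<'E'
def lev(th,gap,z=.043):
    ax=np.array([.6038,.1354]);p=np.radians(182.6)-th
    u=np.array([np.cos(p),np.sin(p)]);t=np.array([np.sin(p),-np.cos(p)])
    q=ax+.105*u-(.021+gap)*t;yaw=np.degrees(np.arctan2(t[1],t[0]))
    print("th",th,"target",q.round(4),round(yaw,1));togo(q[0],q[1],z,yaw)
def lnow():
    s=manip.get_obs();ax=np.array([.6038,.1354]);R=Rotation.from_quat(s["ee_rot"]).as_matrix()
    t=R[:2,0];c=s["position"][:2]+.021*t-ax
    print("theta from tool",np.radians(182.6)-np.arctan2(c[1],c[0])%(2*np.pi),"r",np.hypot(*c))
E
python3 -c "
from h import *
lev(.12,.025,.156)"
```

```text
th 0.12 target [0.4957 0.0974] 85.7
t 8.62 pos [ 0.5767 -0.0796  0.1563] yaw 92.75 tilt [ 0.013 -0.015] F [ 0.3 -0.  -0.2] w 0.055
 tool shift [ 0.1806 -0.0724 -0.0034] turn 7.03
```

apply_moves:
  commands:
    - [0.03,-0.012,0,0,1]
    - [0.034,-0.014,0,0,1]
    - [0.034,-0.014,0,0,1]
    - [0.034,-0.014,0,0,1]
    - [0.03,-0.012,0,0,1]

```text
clock: 9.03
position: [0.5039, 0.0725, 0.1531]
ee_rot: [0.698, 0.716, -0.001, 0.012]
ft_force: [0.4, 1.0, 1.1]
grip_width: -0.002
```

apply_moves:
  commands:
    - [0,0,0,4,1]
    - [0,0,0,3,1]
    - [0,0,0,0,1]

```text
clock: 9.28
position: [0.5004, 0.0822, 0.1543]
ee_rot: [0.738, 0.675, 0.0, 0.013]
ft_force: [-0.0, -0.8, -0.6]
grip_width: -0.001
```

```bash
python3 -c "
from h import *
lev(.12,.02,.043)"
```

```text
th 0.12 target [0.496  0.1023] 85.7
t 9.28 pos [0.5004 0.0822 0.1543] yaw 84.92 tilt [ 0.018 -0.019] F [-0.  -0.8 -0.6] w -0.001
 tool shift [ 0.0216 -0.0083  0.1108] turn -0.8
```

apply_moves:
  commands:
    - [0,-0.004,0.025,0,1]
    - [0,-0.004,0.03,0,1]
    - [0,0,0.03,0,1]
    - [0,0,0.02,0,1]
    - [0,0,0,0,1]

```text
clock: 9.7
position: [0.4974, 0.0806, 0.0484]
ee_rot: [0.735, 0.678, 0.003, 0.016]
ft_force: [-1.6, -0.9, -0.9]
grip_width: 0.001
```

```bash
python3 -c "
from h import *
lev(.12,.003,.043)"
```

```text
th 0.12 target [0.4973 0.1193] 85.7
t 9.7 pos [0.4974 0.0806 0.0484] yaw 85.32 tilt [ 0.026 -0.019] F [-1.6 -0.9 -0.9] w 0.001
 tool shift [ 0.0387 -0.0034  0.0047] turn -0.4
```

apply_moves:
  commands:
    - [0.015,-0.002,0.005,0,1]
    - [0.012,-0.001,0,0,1]
    - [0.006,0,0,0,1]
    - [0.004,0,0,0,1]
    - [0,0,0,0,1]

```text
clock: 10.12
position: [0.4994, 0.1173, 0.0453]
ee_rot: [0.735, 0.678, 0.003, 0.016]
ft_force: [-0.0, 1.2, 0.4]
grip_width: -0.004
```

```bash
python3 -c "
from h import *
lev(.3,0,.043);lnow()"
```

```text
th 0.3 target [0.4969 0.1415] 75.4
t 10.12 pos [0.4994 0.1173 0.0453] yaw 85.4 tilt [ 0.026 -0.02 ] F [-0.   1.2  0.4] w -0.004
 tool shift [ 0.024  -0.0044  0.0017] turn 9.99
theta from tool 0.07272190999781047 r 0.10280171810903178
```

apply_moves:
  commands:
    - [0.005,-0.001,0,2,1]
    - [0.005,-0.001,0,2,1]
    - [0.005,-0.001,0,2,1]
    - [0.005,-0.001,0,2,1]
    - [0.005,-0.001,0,2,1]

```text
clock: 10.53
position: [0.4998, 0.1379, 0.0473]
ee_rot: [0.794, 0.608, 0.003, 0.018]
ft_force: [-0.7, -1.7, -1.4]
grip_width: -0.002
```

```bash
python3 -c "
from h import *
lev(.6,0,.043);lnow()"
```

```text
th 0.6 target [0.5035 0.1728] 58.2
t 10.53 pos [0.4998 0.1379 0.0473] yaw 74.85 tilt [ 0.027 -0.024] F [-0.7 -1.7 -1.4] w -0.002
 tool shift [ 0.0348 -0.0057  0.0036] turn 16.63
theta from tool 0.272192951954215 r 0.1011432620539048
```

apply_moves:
  commands:
    - [0.006,-0.001,0.001,2.8,1]
    - [0.006,-0.001,0.001,2.8,1]
    - [0.006,-0.001,0.001,2.8,1]
    - [0.006,-0.001,0.001,2.8,1]
    - [0.006,-0.001,0,2.8,1]

```text
clock: 10.95
position: [0.5066, 0.1625, 0.0451]
ee_rot: [0.866, 0.5, 0.004, 0.02]
ft_force: [-1.7, -1.7, -1.5]
grip_width: 0.002
```

```bash
python3 - <<'E'
from h import *
lev(.8,0,.043);lnow()
im,d=camera("top");save("t4",cv2.resize(im[120:270,120:300],None,fx=3.6,fy=3.6,interpolation=cv2.INTER_CUBIC))
E
```

```text
th 0.8 target [0.5129 0.192 ] 46.8
t 10.95 pos [0.5066 0.1625 0.0451] yaw 59.98 tilt [ 0.026 -0.03 ] F [-1.7 -1.7 -1.5] w 0.002
 tool shift [ 0.0288 -0.0094  0.0014] turn 13.22
theta from tool 0.5263582383513858 r 0.09777571819222527
```

View pics/t4.png

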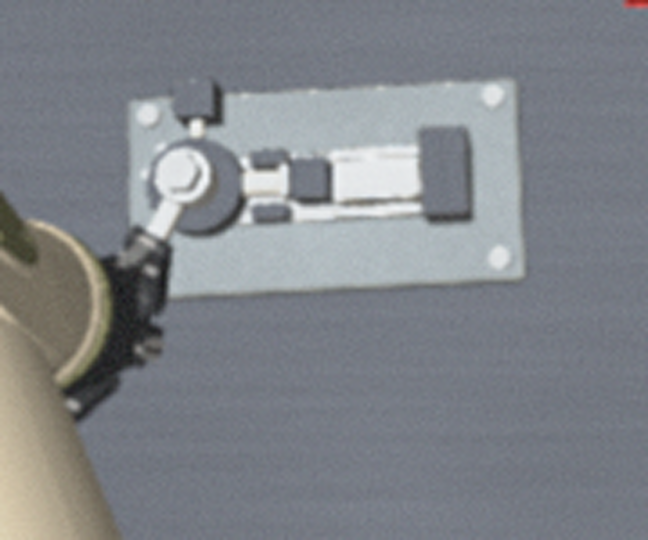

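The lever follows: its shank runs from (180,180) to (145,245), about 0.55 rad, and the tube lies in the nest. I keep pushing, holding the radius a little further outward.

apply_moves:
  commands:
    - [0.006,-0.002,0,2.8,1]
    - [0.006,-0.002,0.001,2.8,1]
    - [0.006,-0.002,0,2.8,1]
    - [0.006,-0.002,0.001,2.8,1]
    - [0.006,-0.002,0,2.8,1]

```text
clock: 11.42
position: [0.5178, 0.1884, 0.0447]
ee_rot: [0.922, 0.386, 0.006, 0.021]
ft_force: [-1.1, -2.0, -1.9]
grip_width: -0.001
```

```bash
python3 -c "
from h import *
lev(1.0,0,.043);lnow()"
```

```text
th 1.0 target [0.526 0.209] 35.3
t 11.42 pos [0.5178 0.1884 0.0447] yaw 45.42 tilt [ 0.027 -0.034] F [-1.1 -2.  -1.9] w -0.001
 tool shift [ 0.0204 -0.0087  0.0012] turn 10.11
theta from tool 0.8065522060152728 r 0.0984622237563762
```

apply_moves:
  commands:
    - [0.006,-0.003,0,3,1]
    - [0.006,-0.003,0.001,3,1]
    - [0.006,-0.003,0,3,1]
    - [0.005,-0.002,0.001,2,1]

```text
clock: 11.75
position: [0.5297, 0.2075, 0.0438]
ee_rot: [0.956, 0.292, 0.008, 0.022]
ft_force: [-2.3, -0.4, 2.8]
grip_width: 0.001
```

```bash
python3 -c "
from h import *
lev(1.2,0,.043);lnow()"
```

```text
th 1.2 target [0.5421 0.2229] 23.8
t 11.75 pos [0.5297 0.2075 0.0438] yaw 33.95 tilt [ 0.027 -0.038] F [-2.3 -0.4  2.8] w 0.001
 tool shift [ 0.019  -0.0059  0.0006] turn 10.11
theta from tool 1.0215154351408255 r 0.10121247663769646
```

Now the detent zone; smaller steps.

apply_moves:
  commands:
    - [0.006,-0.002,0,3,1]
    - [0.005,-0.002,0,3,1]
    - [0.005,-0.002,0,2.5,1]

```text
clock: 12.0
position: [0.5374, 0.2161, 0.0435]
ee_rot: [0.976, 0.218, 0.004, 0.024]
ft_force: [-13.6, -7.1, 9.3]
grip_width: -0.001
```

```bash
python3 -c "
from h import *
lev(1.3,0,.043);lnow()"
```

```text
th 1.3 target [0.5512 0.2287] 18.1
t 12.0 pos [0.5374 0.2161 0.0435] yaw 25.2 tilt [ 0.019 -0.045] F [-13.6  -7.1   9.3] w -0.001
 tool shift [ 0.0178 -0.0055  0.0002] turn 7.08
theta from tool 1.1299923958487748 r 0.10139470240352189
```

apply_moves:
  commands:
    - [0.005,-0.001,0,2,1]
    - [0.005,-0.001,0,2,1]

```text
clock: 12.17
position: [0.5402, 0.219, 0.0435]
ee_rot: [0.983, 0.183, -0.002, 0.026]
ft_force: [-22.2, -7.0, 16.6]
grip_width: -0.003
```

```bash
python3 -c "
from h import *
lev(1.35,0,.043);lnow()"
```

```text
th 1.35 target [0.5559 0.2312] 15.3
t 12.17 pos [0.5402 0.219  0.0435] yaw 21.11 tilt [ 0.006 -0.052] F [-22.2  -7.   16.6] w -0.003
 tool shift [ 0.0191 -0.0057 -0.0001] turn 5.86
theta from tool 1.1663710874139301 r 0.10121083766801528
```

apply_moves:
  commands:
    - [0.002,0,-0.003,1,1]

```text
clock: 12.25
position: [0.5389, 0.2179, 0.0452]
ee_rot: [0.984, 0.174, -0.006, 0.028]
ft_force: [-6.6, -3.9, -6.0]
grip_width: 0.002
```

```bash
python3 - <<'E'
from h import *
lev(1.35,0,.043);lnow()
im,d=camera("scene");save("s5",cv2.resize(im[90:270,290:470],None,fx=3.3,fy=3.3,interpolation=cv2.INTER_CUBIC))
E
```

```text
th 1.35 target [0.5559 0.2312] 15.3
t 12.25 pos [0.5389 0.2179 0.0452] yaw 20.08 tilt [-0.001 -0.057] F [-6.6 -3.9 -6. ] w 0.002
 tool shift [ 0.0206 -0.0067  0.0014] turn 4.83
theta from tool 1.1496677147643197 r 0.10040991751892568
```

View pics/s5.png

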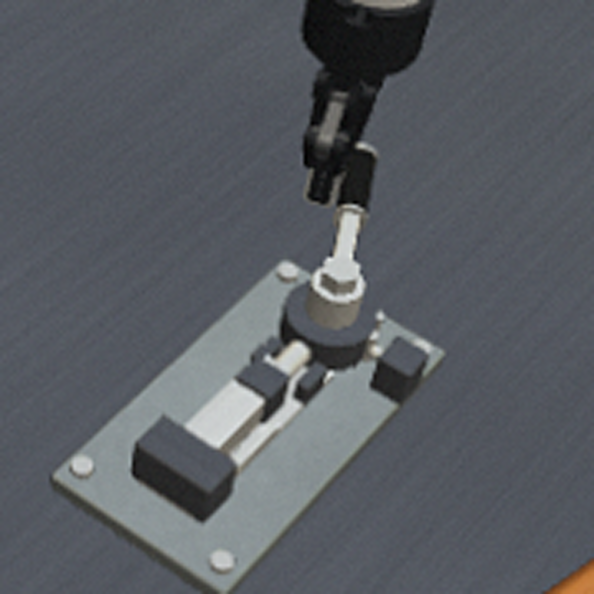

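Fingertips bear on the trailing side of the grip at (345,185) in the crop, nothing else is touched. The lever is just short of the click.

apply_moves:
  commands:
    - [0.007,-0.001,0,1,1]
    - [0.007,-0.001,-0.001,1,1]

```text
clock: 12.47
position: [0.5472, 0.2221, 0.0457]
ee_rot: [0.987, 0.158, -0.01, 0.029]
ft_force: [0.7, 0.7, 0.0]
grip_width: -0.002
```

```bash
python3 -c "
from h import *
lev(1.35,0,.043);lnow()"
```

```text
th 1.35 target [0.5559 0.2312] 15.3
t 12.47 pos [0.5472 0.2221 0.0457] yaw 18.17 tilt [-0.01 -0.06] F [0.7 0.7 0. ] w -0.002
 tool shift [ 0.0112 -0.006   0.002 ] turn 2.92
theta from tool 1.2413519220624674 r 0.10023034095177763
```

The force has dropped to zero, so it looks like the click. I back off and measure the lever.

apply_moves:
  commands:
    - [-0.02,0,0,0,1]
    - [-0.03,0,-0.01,0,1]
    - [-0.03,0,-0.03,0,1]
    - [-0.03,0,-0.04,0,1]
    - [-0.03,0,-0.04,0,1]

```text
clock: 12.88
position: [0.4241, 0.1846, 0.154]
ee_rot: [0.987, 0.159, -0.014, 0.028]
ft_force: [2.0, 0.3, 0.7]
grip_width: -0.003
```

```bash
cat > chk.py <<'E'
from h import *
im,d=camera("top");L=[]
ax=np.array([.6038,.1354])
for v in range(100,260):
    for u in range(90,250):
        w=at_d("top",(u,v),d[v,u])
        if .058<w[2]<.076 and .06<np.hypot(*(w[:2]-ax))<.145:L.append(w)
L=np.array(L);c=L.mean(0);print(len(L),c,"theta",np.radians(182.6)-np.arctan2(c[1]-ax[1],c[0]-ax[0])%(2*np.pi))
im2,_=camera("scene")
a=cv2.resize(im[110:250,120:280],(400,350),interpolation=cv2.INTER_CUBIC)
b=cv2.resize(im2[110:270,290:470],(394,350),interpolation=cv2.INTER_CUBIC);save("chk",np.hstack([a,b]))
togo(.5,.2,.2,20)
E
python3 chk.py
```

```text
347 [0.58005353 0.23427036 0.06728026] theta 1.3804617683346494
t 12.98 pos [0.4258 0.1859 0.1588] yaw 18.3 tilt [-0.008 -0.059] F [0.7 0.2 0.4] w -0.0
 tool shift [ 0.0737  0.0122 -0.0425] turn -1.7
```

View pics/chk.png

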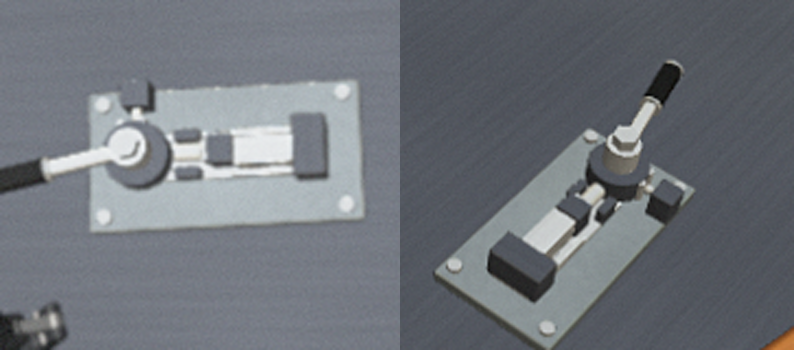

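The lever rests at about 1.38 rad, in the notch. The tube lies closed up between both jaws, at (262,148) in the left half of the picture, and the arm is clear. I let it settle and hand in.

apply_moves:
  commands:
    - [0,0,0,0,1]
    - [0,0,0,0,1]
    - [0,0,0,0,1]

```text
clock: 13.23
position: [0.4277, 0.1851, 0.161]
ee_rot: [0.987, 0.16, -0.006, 0.028]
ft_force: [-0.2, -0.7, -0.4]
grip_width: -0.001
```

```bash
python3 -c "
from h import *
exec(open('chk.py').read().split('im2')[0].split('import *')[1])
print(workorder.hand_in())"
```

```text
344 [0.58016519 0.23435248 0.06720852] theta 1.381717468132392
the job is handed in; nothing more can be done
None
```

I laid the 52 mm steel tube flat in the nest, let go, pushed the torque lever past its first detent, and handed the job in at about 13 s of the 58 s allowed. The hand-in gave no verdict, so the result below rests on my own checks.

- **Right tube:** the depth picture gave 53 × 25.5 mm, so it is the 52 mm one. I left the orange and purple look-alikes, the other two tubes, the wrench and the sockets alone. I did not re-measure their positions at the end.
- **Tube in the nest:** after release its top was at about 44.7 mm, against 45 mm expected. The last picture shows it between both jaws with no gap visible. I could not measure the clamping force.
- **Lever:** two readings after backing off gave 1.38 rad, inside the required 1.28 to 1.75. That is slightly under the stated rest range of 1.4 to 1.55, which I put down to calibration error.
- **Force at the detent:** the push briefly peaked at about 23 N sideways and 17 N upward, above the stated 10 N. It fell to zero at the click.
- **Robot at hand-in:** clear of everything, with the force reading near zero.

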